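Clamp the gearbox housing with the quick-release lever

ROBOT

A 6-joint arm with a two-finger parallel gripper is mounted at the origin on the work surface. World frame = base frame: x ahead of the robot, y to its left, z up, the work surface at z = 0. Lengths are in m, angles in degrees, forces in N, time in s.
With the tool pointing down it reaches from about 0.25 to 0.725 m from the base axis. Payload 9.7 kg.
Tool frame: the origin (TCP) lies at the very end of the fingers, on their centre line; the grasp point (between the pads) lies 19 mm behind it; z points along the fingers, y is the direction in which the jaws open and shut (so a half turn about z gives the same grasp; the last joint's range is limited). The gripper opens to 85 mm and grips with 20 to 120 N. Pads are 22 mm wide; open, the fingers measure 114 mm over their backs; the gripper's body (76 mm by 85 mm) begins 54 mm behind the grasp point. The pads swing forward as they close: fully open they stand 13 mm farther back than shut.
Start: joints at [-72.25, 4.979, 10.078, 95.1, 0, 90], TCP at [0.168, -0.524, 0.231] pointing down, gripper open.
Joint ranges: [-179.16, 179.16], [-48.56, 103.87], [-65.8, 70.77], [-126.05, 130.52], [-82.76, 87.17], [-180, 180]. Speed limits (degrees/s): [127.2, 127.2, 147.25, 180, 180, 180].

INTERFACE

Orientations are given as [roll, pitch, yaw] about the fixed x, y, z axes, in that order (R = Rz(yaw) Ry(pitch) Rx(roll)).
In Python, from workcell import bot, camera, ticket gives the robot as it stands.
- The arm moves only by the shell command python3 -m jog 'ROWS' [FORCE]. ROWS is a JSON object of lists of equal length, an entry for each row: "turn": the turn, a rotation vector about the world's x, y, z each as a share of 8 degrees, from -1 to 1, a list of three; "delta_pos": the shift along the world's x, y, z each as a share of 50 mm, from -1 to 1, a list of three; "hand": the opening, from -1 (shut) to 1 (fully open). A call has exactly 10 rows; each row shifts and turns the commanded pose from where the row before left it; what a row does not reach is not made up. A row lasts 1/10 s, in which the tool goes at most 50 mm and 8.59 degrees, less where a joint would pass 70% of its speed; a pose out of reach is approached as far as the arm can. A call with a number of a shift or a turn outside -1 to 1 is refused whole. A call with a gripper value outside its range is refused whole. The fingers move at their own pace and stop on an object; FORCE is the grip in N (left out, the last holds). Time passes only in rows, so rows that do not move let the fingers close, or fill a call up. It gives the time, the measured TCP pose, the force and the opening at its end, in the units of the state.
- bot.get_obs(): the state, without advancing time (a new reading comes with each control period).
- camera(name): name is "scene" or "top" or "wrist"; returns a dict with "frame" (420x560x3 uint8, red, green, blue), "range_z" (420x560 float32, m along the optical axis (not along the pixel's ray), 0 where there is no reading), "fx", "fy", "cx", "cy" (pixels), "k1" (the pictures are not rectified: a ray, as slopes to the right and down, at radius r is drawn at 1 + k1 r^2 times it, then the intrinsics apply), "extrinsics" (4x4, takes a point from world to camera coordinates); the wrist camera has in their place "mount" (4x4, takes a point from camera to tool coordinates, whose origin is the TCP and whose axes are the flange's). Camera axes: x right, y up, looking along -z (the intrinsics and any distortion apply to the point x, -y, -z); pixel columns grow to the right and rows downward; lengths in m; the calibration is good to about 2 mm. A picture is of the moment at which its call begins: read the wrist's pose just before it.
- ticket.job_done(): hands the job in, once; it reports no verdict.
The state is a dict: "time": time; "q": joint angles; "qd": joint speeds; "joint_efforts": joint torques, N m; "ee_pos": TCP position; "tcp_rot": TCP orientation; "wrist_force": force on the tool from outside, world axes, zero at the start; "torque": the same for the moment, N m; "opening": finger opening in m.
Only numpy, scipy, OpenCV 4.12 (cv2) and the standard library are available. Lean on these libraries where they do the work, as an engineer would, in place of code of your own. Each camera call takes 0.05 s, during which the arm holds its last target.

TASK

Two quick-release clamps are bolted to the workbench, and one of them has a small gearbox housing loose between its jaws. On that clamp, swing the knob-ended nut handle over until it comes up firm, with the lever still open; then swing the cam lever on the opposite end fully shut against its firm resistance, so that the housing stays tightly clamped. Leave the empty clamp alone.

Things in the scene. Friction and masses are not known exactly. Their poses are not given: they have to be found in the camera images.
- clamp: Loaded clamp, dark steel, bolted down, base plate 100 x 190 mm. Origin: centre of the plate's underside, on the bench; z up; y from nut end to lever end; x roughly away from the robot. Jaw tops z 85 mm; fixed jaw y 40 to 60, x -37 to 37. Nut axis: along y at x 0, z 35. Nut handle's knob at y -108 loose, -102 tight (up to 3.5 mm less once the lever is shut). Lever pivot: upright, x 0, y 80.
- nut (a joint): Nut handle: 10 mm bar with a black cylinder knob (24 mm thick, 24 mm long along y), centre 95 mm from the nut axis. Angle q in rad: knob at clamp x = 95 sin(q-0.75), z = 35 + 95 cos(q-0.75) mm. Starts at 0 to 0.4, leaning to -x (to the robot); tightens going up and over to +x; firm stop at 1.5, jaws then just meeting the housing. Takes about 3 N at the knob; stays where left.
- cam_lever (a joint): Aluminium lever, arm level at z 35 mm; 85 mm from its pivot a round upright post, 16 mm thick, z 30 to 100 mm. Angle q in rad: post at clamp x = -85 sin q, y = 80 + 85 cos q mm. Open at 0 (straight out to +y; starts at 0 to 0.25), fully shut at its stop 1.57 (along -x, beside the fixed jaw). Takes about 2.5 N at the post, 4 N near shut once the nut is tight; stays where left.
- housing: Cast aluminium gearbox housing, 60 (x) x 46 (y) x 48 mm, a 40 mm steel gear flat on top (64 mm tall in all), about 0.4 kg, loose on the clamp's rails with about 5 mm of play between the jaws at the start. Origin: centre of its underside, 50 mm above the bench.
- spare_clamp: The other clamp: the same in shape, size and frame, but empty; to be left alone.

How it is judged (in metres and radians):
On the way, in this order (a step that is already met when the one before it is completed fails the run):
1. the nut of the loaded clamp is turned over to firm (within 0.25 rad of its stop) while its cam lever is still open (below 0.5 rad) (value of joint nut above 1.25 rad and value of joint cam_lever below 0.5 rad), for 0.2 s.
2. the cam lever is shut (within 0.17 rad of its stop) and the housing is squeezed (value of joint cam_lever above 1.4 rad and contact force between clamp and housing above 40 N), for 0.2 s.
At the end, for the whole second after the job is handed in: On the loaded clamp the nut handle is within 0.25 rad (14 degrees) of its firm stop, the cam lever is within 0.17 rad of fully shut, and the housing is at rest, squeezed between the jaws (clamp and housing press on each other with more than 40 N in all) (all of step 2 and value of joint nut above 1.25 rad and linear speed of housing below 0.02 m/s); the robot touches nothing.
It fails at once if the empty clamp is touched by the robot with more than 2 N (contact force between any of the arm, the fingers and spare_clamp above 2 N).
It also fails if it takes over 59 s, if anything falls off the work surface, if the arm or the gripper's body presses on something with over 40 N, if the wrist force passes 120 N, or if a joint passes its speed limit or range.

## Working session

There is one attempt and no reset: what is moved stays moved. The work goes in short steps, Python scripts to look and compute and a shell command to move; the robot and the scene stay as the last step left them, time stands still between calls to the robot, and variables do not carry over. Pictures are saved under pics/ and viewed, and the job is handed in when it is done.

```bash
ls; mkdir -p pics; python3 - <<'E'
from workcell import bot,camera
import cv2
print(bot.get_obs())
for n in ("scene","top"):
    c=camera(n); cv2.imwrite(f"pics/{n}0.png",c["frame"][:,:,::-1]); print(n,c["fx"],c["cx"],c["cy"],c["k1"],c["extrinsics"])
    import numpy as np
    np.savez(f"pics/{n}0.npz",**c)
E
```

```text
pics
{'time': 0.0, 'q': array([-7.22509282e+01,  5.01260629e+00,  1.00347261e+01,  9.50968829e+01,
        8.53452292e-05,  8.99984428e+01]), 'qd': array([-0.08825819,  0.09089929, -0.05888725,  0.01828005,  0.10089187,
       -0.09177776]), 'joint_efforts': array([ 3.14340659e-04, -5.20391786e+01,  4.64799964e+01,  1.65549136e-02,
        6.01952229e-05, -8.88025866e-07]), 'ee_pos': array([ 0.16760453, -0.52362421,  0.23057103]), 'tcp_rot': array([-1.79925237e+02, -8.73770254e-05,  1.77506288e+01]), 'wrist_force': array([ 0.9265826 ,  0.14940109, -1.41152805]), 'torque': array([-0.0224218 , -0.04182837, -0.01184469]), 'opening': 0.08532709738916555}
scene 433.9505068901848 280.07498305571954 217.8263524839646 -0.08242134420927365 [[-0.43735875  0.89921687 -0.01123992  0.27718195]
 [-0.64813488 -0.30652449  0.69711113  0.3144284 ]
 [ 0.62340878  0.31217264  0.71687498 -1.30634267]
 [ 0.          0.          0.          1.        ]]
top 538.1641479007155 270.8383000143674 207.17469609545728 -0.05217386864697201 [[ 0.00590004 -0.9999166  -0.01148843 -0.04138355]
 [ 0.991358    0.00434314  0.13111234 -0.58794954]
 [-0.13105151 -0.01216272  0.99130095 -1.17080311]
 [ 0.          0.          0.          1.        ]]
```

View pics/scene0.png

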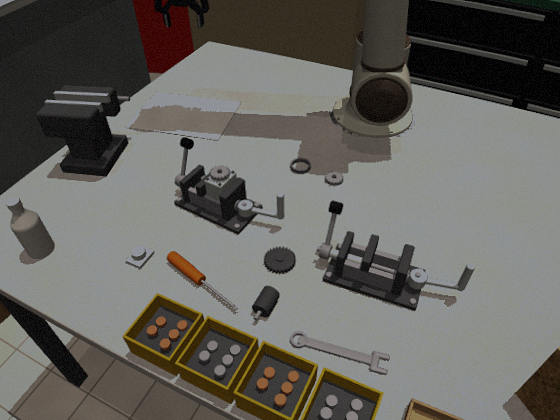

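View pics/top0.png

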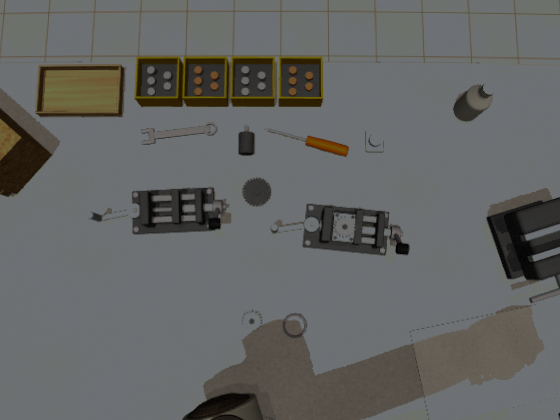

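```bash
cat > h.py <<'E'
import numpy as np, cv2
def cloud(c,T=None):
    d=c["range_z"]; h,w=d.shape
    v,u=np.mgrid[:h,:w].astype(float)
    xd=(u-c["cx"])/c["fx"]; yd=(v-c["cy"])/c["fy"]
    x,y=xd.copy(),yd.copy()
    for _ in range(8):
        s=1+c["k1"]*(x*x+y*y); x,y=xd/s,yd/s
    P=np.stack([x*d,-y*d,-d],-1)
    E=np.linalg.inv(c["extrinsics"]) if T is None else T
    W=P@E[:3,:3].T+E[:3,3]; W[d<=0]=np.nan
    return W
E
python3 - <<'E'
import numpy as np,cv2
from h import cloud
for n in("top","scene"):
    c=dict(np.load(f"pics/{n}0.npz"));W=cloud(c); np.save(f"pics/{n}W.npy",W)
    z=W[...,2]
    print(n,np.nanmedian(z))
c=dict(np.load("pics/top0.npz"));W=np.load("pics/topW.npy")
sub=(slice(180,280),slice(255,425))
im=cv2.resize(c["frame"][sub][:,:,::-1],None,fx=4.7,fy=4.7,interpolation=cv2.INTER_CUBIC)
im=cv2.convertScaleAbs(im,alpha=1.6)
zz=np.clip(W[sub][...,2]*1000,0,150); zi=cv2.applyColorMap((np.nan_to_num(zz)/150*255).astype(np.uint8),cv2.COLORMAP_JET)
zi=cv2.resize(zi,None,fx=4.7,fy=4.7,interpolation=cv2.INTER_NEAREST)
cv2.imwrite("pics/top_a.png",im);cv2.imwrite("pics/top_z.png",zi)
s=np.load("pics/sceneW.npy");cs=dict(np.load("pics/scene0.npz"))
sub=(slice(125,240),slice(160,300))
im=cv2.resize(cs["frame"][sub][:,:,::-1],None,fx=5,fy=5,interpolation=cv2.INTER_CUBIC)
cv2.imwrite("pics/scene_a.png",cv2.convertScaleAbs(im,alpha=1.6))
E
```

```text
top 0.0004366054817699361
scene -1.4601194970320641e-05
```

View pics/top_a.png

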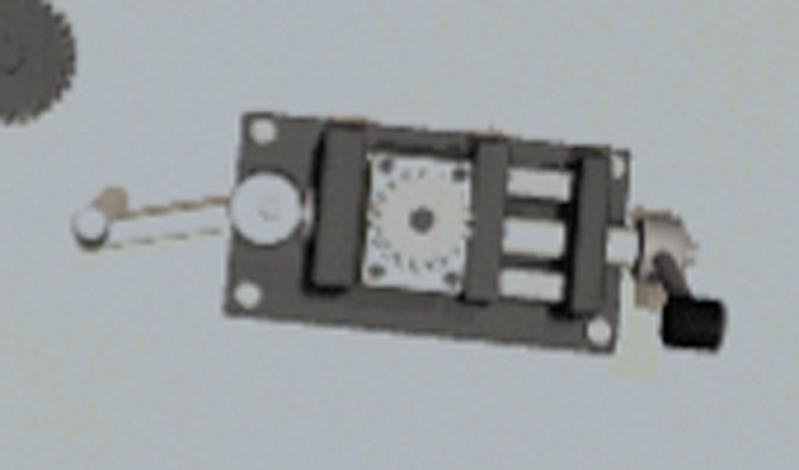

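View pics/top_z.png

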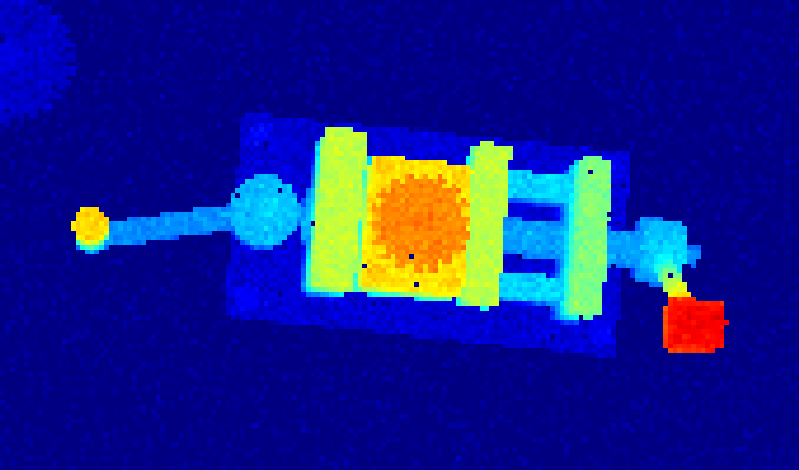

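View pics/scene_a.png

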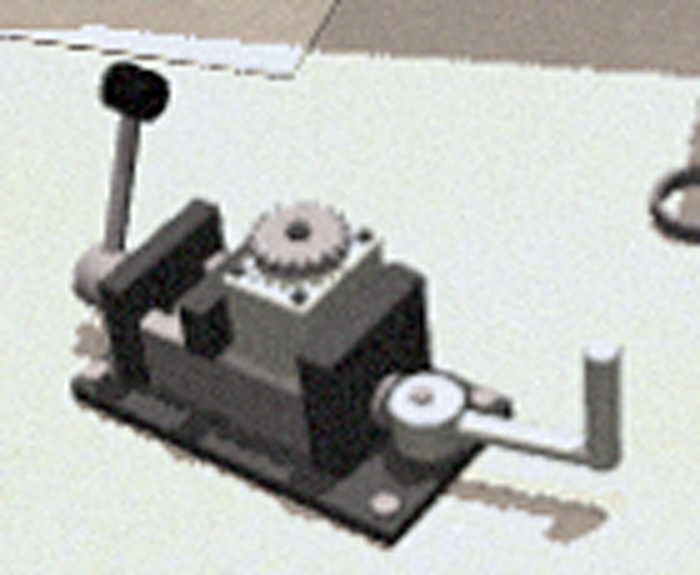

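```bash
python3 - <<'E'
import numpy as np,cv2
W=np.load("pics/topW.npy")
def mask(m,n):
    return m
R=np.zeros(W.shape[:2],bool);R[195:262,300:392]=1
z=W[...,2]
m=R&(z>.005)&(z<.018)
m=cv2.morphologyEx(m.astype(np.uint8),cv2.MORPH_OPEN,np.ones((2,2)))>0
P=W[m]; print("plate z",np.median(P[:,2]),len(P))
r=cv2.minAreaRect((P[:,:2]*1000).astype(np.float32)); print(r)
box=cv2.boxPoints(r);print(box)
# jaw tops
# determine y axis dir: long axis pointing +world y (lever)
e=[box[1]-box[0],box[2]-box[1]]; L=max(e,key=np.linalg.norm); L=L/np.linalg.norm(L)
if L[1]<0:L=-L
yaw=np.arctan2(-L[0],L[1]); print("yaw deg",np.degrees(yaw),)
o=np.array(r[0]); c,s=np.cos(yaw),np.sin(yaw); A=np.array([[c,-s],[s,c]])
def loc(p): return (p[:,:2]*1000-o)@A
R2=np.zeros_like(R);R2[185:270,260:415]=1
Q=W[R2&(z>.075)&(z<.09)]; l=loc(Q)
f=l[(l[:,1]>35)&(l[:,1]<75)];print("fixed jaw x",np.percentile(f[:,0],[1,50,99]),"y",np.percentile(f[:,1],[1,50,99]))
k=W[R2&(z>.118)];lk=loc(k);print("knob",len(k),k.mean(0)*1000,lk.min(0),lk.max(0),lk.mean(0),np.percentile(k[:,2],[5,50,95]))
p=W[R2&(z>.09)];lp=loc(p);p=p[lp[:,1]>120];lp=lp[lp[:,1]>120];print("post",len(p),p.mean(0)*1000,lp.mean(0),lp.min(0),lp.max(0),np.percentile(p[:,2],[5,50,95]))
# scene check
S=np.load("pics/sceneW.npy");zs=S[...,2];ls=(S[...,:2]*1000-o)@A
for nm,cond in (("knob",(zs>.118)&(abs(ls[...,1]+108)<30)&(abs(ls[...,0])<110)),("post",(zs>.094)&(zs<.11)&(abs(ls[...,1]-160)<30)&(abs(ls[...,0])<50)),("jaw",(zs>.083)&(zs<.088)&(abs(ls[...,1]-50)<18)&(abs(ls[...,0])<50))):
    a=ls[cond];b=S[cond];print("scene",nm,len(a),a.mean(0),a.min(0),a.max(0),b.mean(0))
E
```

```text
plate z nan 1348
((541.3789672851562, -212.31150817871094), (194.07142639160156, 100.10319519042969), 83.78184509277344)
[[ 481.11145  -303.355   ]
 [ 580.62573  -314.19763 ]
 [ 601.6465   -121.268005]
 [ 502.1322   -110.425385]]
yaw deg -6.218164
fixed jaw x [-36.66217411  -0.89727383  35.37308729] y [41.09205407 53.12794073 63.65071149]
knob 145 [ 491.13080427 -309.64788818  129.86860251] [ -50.76075677 -115.97343537] [-27.35099812 -91.14457676] [ -39.40959276 -102.2063231 ] [0.12193219 0.13043409 0.13471488]
post 48 [537.00115197 -45.35758279  98.58176555] [-22.43559372 165.49749837] [-29.94970429 158.13578678] [-15.08991316 173.38778918] [0.09286002 0.09920979 0.10339819]
scene knob 104 [ -34.27201007 -100.96059765] [ -48.84832044 -116.389765  ] [-24.05829551 -89.65842815] [ 0.49637309 -0.30896597  0.12705889]
scene post 42 [-20.91356884 165.94056802] [-29.76005491 158.79008764] [-13.86347235 173.22073979] [ 0.53856221 -0.04508198  0.0986336 ]
scene jaw 226 [ 0.62949716 51.88511414] [-37.41036899  32.30423102] [35.74163423 63.8605037 ] [ 0.54762467 -0.16079983  0.08510865]
```

```bash
python3 -m jog '{"turn":[[0,0,-1],[0,0,-1],[0,0,-1],[0,0,0],[0,0,0],[0,0,0],[0,0,0],[0,0,0],[0,0,0],[0,0,0]],"delta_pos":[[0.8,0.62,0],[0.8,0.62,0],[0.8,0.62,0],[0.8,0.62,0],[0.8,0.62,0],[0.8,0.62,0],[0.8,0.62,0],[0,0,-0.6],[0,0,-0.6],[0,0,0]],"hand":[-1,-1,-1,-1,-1,-1,-1,-1,-1,-1]}' 30
python3 - <<'E'
from workcell import camera
import cv2
c=camera("scene"); cv2.imwrite("pics/s1.png",c["frame"][:,:,::-1])
c=camera("wrist"); cv2.imwrite("pics/w1.png",c["frame"][:,:,::-1])
E
```

```text
time: 1.1
ee_pos: [0.4375, -0.3126, 0.167]
tcp_rot: [-179.8, 0.3, -5.0]
wrist_force: [-0.6, 0.0, -0.8]
opening: -0.0002
```

View pics/s1.png

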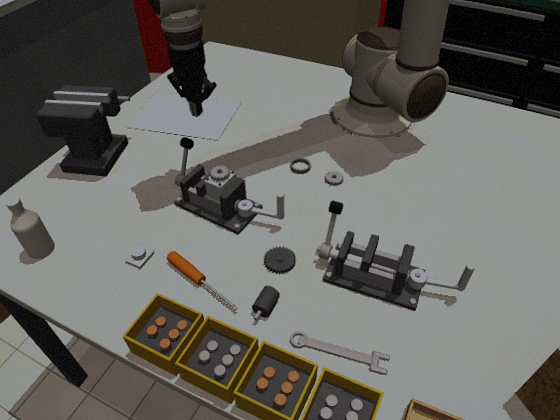

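View pics/w1.png

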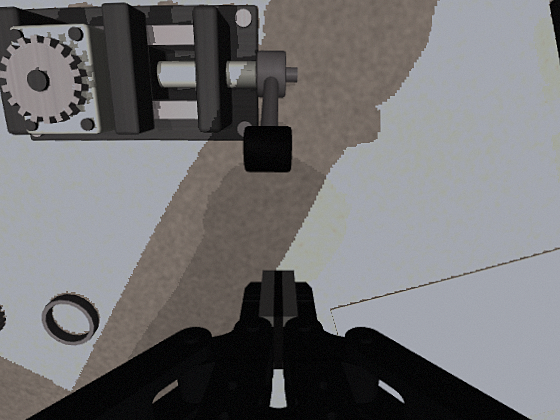

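```bash
python3 -c "
from workcell import bot
o=bot.get_obs();print(o['time'],o['ee_pos'],o['tcp_rot'])"
```

```text
1.2 [ 0.4383957  -0.31405564  0.17156032] [-1.79971158e+02  5.28121041e-02 -5.08136589e+00]
```

```bash
python3 -m jog '{"turn":[[0,0,-0.13],[0,0,0],[0,0,0],[0,0,0],[0,0,0],[0,0,0],[0,0,0],[0,0,0],[0,0,0],[0,0,0]],"delta_pos":[[0,0.08,-0.5],[0,0.08,-0.5],[0,0,-0.48],[0.2,-0.02,0],[0.2,-0.02,0],[0.2,-0.02,0],[0.2,-0.02,0],[0.2,-0.02,0],[0.2,-0.02,0],[0.2,-0.02,0]],"hand":[-1,-1,-1,-1,-1,-1,-1,-1,-1,-1]}'
python3 - <<'E'
from workcell import camera,bot
import cv2
o=bot.get_obs();print(o['ee_pos'],o['tcp_rot'],o['wrist_force'])
c=camera("wrist"); cv2.imwrite("pics/w2.png",c["frame"][:,:,::-1])
E
```

```text
time: 2.2
ee_pos: [0.5099, -0.3135, 0.0984]
tcp_rot: [180.0, -0.0, -6.1]
wrist_force: [-4.1, 0.2, 2.4]
opening: 0.0
[ 0.50990193 -0.31347772  0.09843637] [ 1.79969733e+02 -4.26912767e-02 -6.11252536e+00] [-4.11449354  0.22592758  2.35459584]
```

View pics/w2.png

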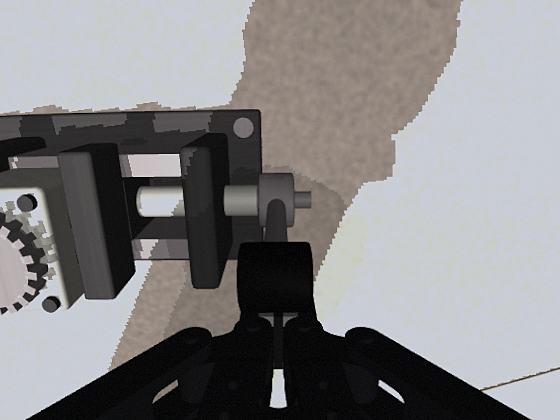

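```bash
python3 -m jog '{"turn":[[0,0,0],[0,0,0],[0,0,0],[0,0,0],[0,0,0],[0,0,0],[0,0,0],[0,0,0],[0,0,0],[0,0,0]],"delta_pos":[[0.14,0.0,0.02],[0.14,0,0.02],[0.14,0,0.02],[0.14,0,0.02],[0.14,0,0],[0.14,0,0],[0.14,0,0],[0,0,0],[0,0,0],[0,0,0]],"hand":[-1,-1,-1,-1,-1,-1,-1,-1,-1,-1]}'
python3 - <<'E'
from workcell import camera,bot
import cv2,numpy as np
from h import cloud
o=bot.get_obs();print(o['ee_pos'],o['tcp_rot'],o['wrist_force'])
c=camera("scene"); cv2.imwrite("pics/s3.png",cv2.resize(c["frame"][100:240,140:300,::-1],None,fx=4,fy=4))
W=cloud(c);l=(W[...,:2]*1000-[541.3,-208.8])@np.array([[.9941,.1083],[-.1083,.9941]])
E
```

```text
time: 3.25
ee_pos: [0.5583, -0.3133, 0.1018]
tcp_rot: [180.0, -0.1, -6.1]
wrist_force: [-0.4, 0.2, 0.4]
opening: -0.0001
[ 0.558254   -0.31325972  0.10175425] [ 1.79982732e+02 -8.58651589e-02 -6.10276261e+00] [-0.35747978  0.23767477  0.39297147]
```

View pics/s3.png

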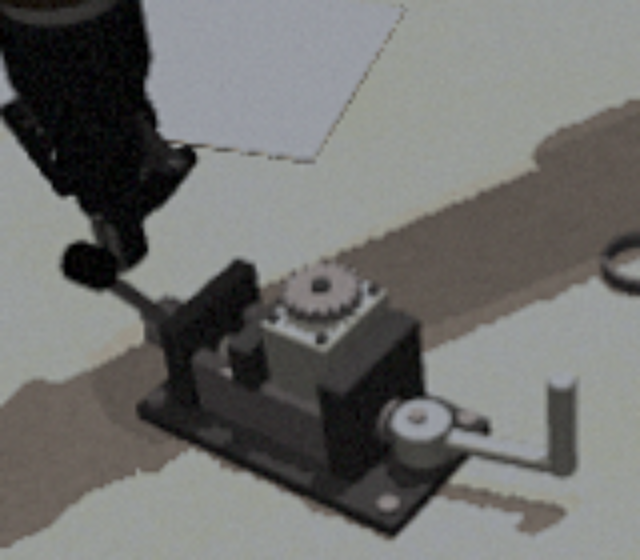

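```bash
python3 -m jog '{"turn":[[0,0,0],[0,0,0],[0,0,0],[0,0,0],[0,0,0],[0,0,0],[0,0,0],[0,0,0],[0,0,0],[0,0,0]],"delta_pos":[[0.04,0.0,0],[0.04,0,0],[0.04,0,0],[0.04,0,0],[0.04,0,0],[0.02,0,0],[0,0,0],[0,0,0],[0,0,0],[0,0,0]],"hand":[-1,-1,-1,-1,-1,-1,-1,-1,-1,-1]}'
python3 - <<'E'
from workcell import camera,bot
import cv2,numpy as np
from h import cloud
o=bot.get_obs();print(o['ee_pos'],o['tcp_rot'],o['wrist_force'])
c=camera("scene"); cv2.imwrite("pics/s4.png",cv2.resize(c["frame"][100:240,140:300,::-1],None,fx=4,fy=4))
W=cloud(c);l=(W[...,:2]*1000-[541.3,-208.8])@np.array([[.9941,-.1083],[.1083,.9941]]).T
l=(W[...,:2]*1000-[541.3,-208.8])@np.array([[.9941,.1083],[-.1083,.9941]])
f=c["frame"]; m=np.zeros(f.shape[:2],bool);m[155:175,150:172]=1
k=m&(f.max(-1)<25);print(k.sum(),np.nanmin(l[k],0),np.nanmax(l[k],0),np.nanmax(W[k][:,2]),np.nanmin(W[k][:,2]))
E
```

```text
time: 4.3
ee_pos: [0.5679, -0.313, 0.1001]
tcp_rot: [-180.0, 0.2, -6.1]
wrist_force: [-6.3, 0.2, -4.7]
opening: 0.0
[ 0.56788725 -0.31300519  0.10011845] [-1.79969305e+02  1.59909155e-01 -6.12274367e+00] [-6.3210319   0.16599319 -4.65752208]
198 [  35.71228905 -113.0079066 ] [ 72.22986052 -67.53369315] 0.15819009089481495 0.08656930432844345
```

View pics/s4.png

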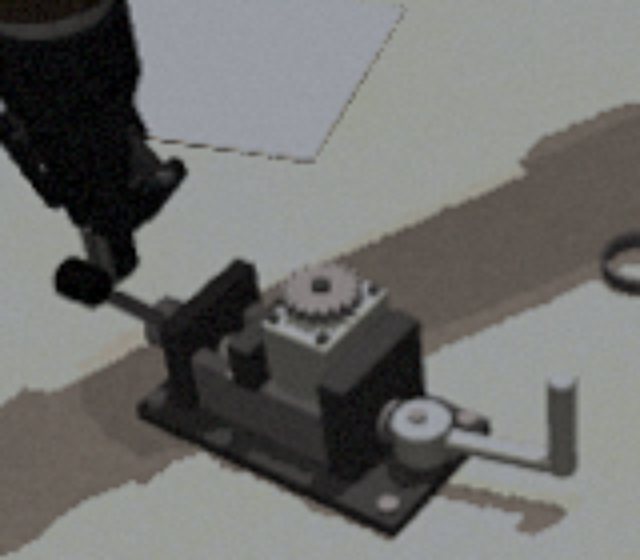

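```bash
python3 -m jog '{"turn":[[0,0,0],[0,0,0],[0,0,0],[0,0,0],[0,0,0],[0,0,0],[0,0,0],[0,0,0],[0,0,0],[0,0,0]],"delta_pos":[[0.02,0.0,0],[0.02,0,0],[0.02,0,0],[0.02,0,0],[0,0,0],[0,0,0],[0,0,0],[0,0,0],[0,0,0],[0,0,0]],"hand":[-1,-1,-1,-1,-1,-1,-1,-1,-1,-1]}'
```

```text
time: 5.35
ee_pos: [0.5713, -0.3129, 0.0996]
tcp_rot: [-179.9, 0.2, -6.1]
wrist_force: [-7.9, -0.4, -5.9]
opening: -0.0004
```

```bash
python3 -m jog '{"turn":[[0,0,0],[0,0,0],[0,0,0],[0,0,0],[0,0,0],[0,0,0],[0,0,0],[0,0,0],[0,0,0],[0,0,0]],"delta_pos":[[0.02,0.0,0],[0.02,0,0],[0.02,0,0],[0.02,0,0],[0,0,0],[0,0,0],[0,0,0],[0,0,0],[0,0,0],[0,0,0]],"hand":[-1,-1,-1,-1,-1,-1,-1,-1,-1,-1]}'
```

```text
time: 6.35
ee_pos: [0.5748, -0.3128, 0.0992]
tcp_rot: [-179.9, 0.3, -6.1]
wrist_force: [-9.0, 0.4, -6.9]
opening: -0.0001
```

```bash
python3 -m jog '{"turn":[[0,0,0],[0,0,0],[0,0,0],[0,0,0],[0,0,0],[0,0,0],[0,0,0],[0,0,0],[0,0,0],[0,0,0]],"delta_pos":[[0.02,0.0,0],[0.02,0,0],[0.02,0,0],[0.02,0,0],[0,0,0],[0,0,0],[0,0,0],[0,0,0],[0,0,0],[0,0,0]],"hand":[-1,-1,-1,-1,-1,-1,-1,-1,-1,-1]}'
python3 - <<'E'
from workcell import camera,bot
import cv2,numpy as np
from h import cloud
o=bot.get_obs();print(o['ee_pos'],o['tcp_rot'],o['wrist_force'])
c=camera("scene"); cv2.imwrite("pics/s5.png",cv2.resize(c["frame"][100:240,140:300,::-1],None,fx=4,fy=4))
c=camera("top"); cv2.imwrite("pics/t5.png",cv2.resize(c["frame"][180:280,320:440,::-1],None,fx=5,fy=5))
E
```

```text
time: 7.35
ee_pos: [0.5755, -0.3128, 0.0988]
tcp_rot: [-179.9, 0.7, -6.2]
wrist_force: [-25.2, 0.9, -1.8]
opening: -0.0002
[ 0.57554517 -0.31277881  0.09883035] [-179.94403088    0.69497604   -6.20731256] [-25.21479211   0.94390098  -1.79884719]
```

View pics/s5.png

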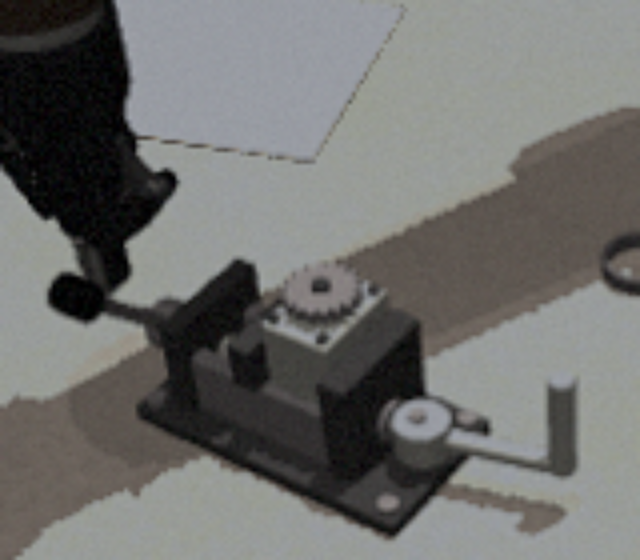

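View pics/t5.png

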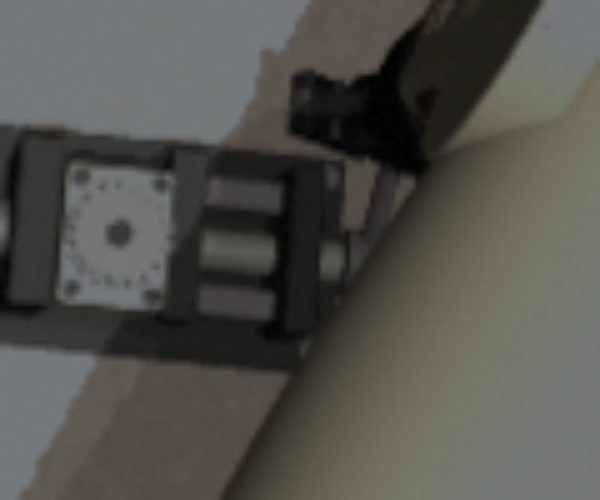

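```bash
python3 -m jog '{"turn":[[0,0,0],[0,0,0],[0,0,0],[0,0,0.6],[0,0,0.6],[0,0,0.6],[0,0,0],[0,0,0],[0,0,0],[0,0,0]],"delta_pos":[[-0.6,0.0,0],[0,0,1],[0,0,1],[0.08,0.9,0],[0.08,0.9,0],[0.08,0.9,0],[0.08,0.9,0],[0.08,0.9,0],[0.08,0.9,0],[0,0,0]],"hand":[-1,-1,-1,-1,-1,-1,-1,-1,-1,-1]}'
python3 - <<'E'
from workcell import camera,bot
import cv2,numpy as np
W=np.load("pics/topW.npy");m=W[190:240,90:235];q=m[m[...,2]>.02];print("spare min y",q[:,1].min(),np.unique(np.round(q[q[:,1]<.12][:,2],2)))
c=camera("top"); cv2.imwrite("pics/t6.png",c["frame"][:,:,::-1])
c=camera("scene"); cv2.imwrite("pics/s6.png",c["frame"][:,:,::-1])
c=camera("wrist"); cv2.imwrite("pics/w6.png",c["frame"][:,:,::-1])
o=bot.get_obs();print(o['ee_pos'],o['tcp_rot'],o['wrist_force'])
E
```

```text
time: 8.45
ee_pos: [0.5756, -0.0383, 0.2018]
tcp_rot: [-179.9, -0.1, 8.6]
wrist_force: [-0.1, -0.9, 0.1]
opening: -0.0002
spare min y 0.06446668477443544 [0.02 0.03 0.04 0.05 0.06 0.07 0.08 0.09 0.1  0.11 0.12 0.13 0.14]
[ 0.57521708 -0.04306031  0.20156277] [ 1.79986524e+02 -5.95688642e-02  8.33964164e+00] [ 0.29799993  0.4757062  -0.15960139]
```

View pics/s6.png

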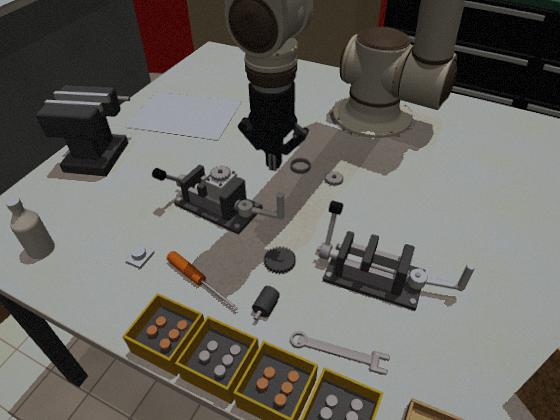

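View pics/w6.png

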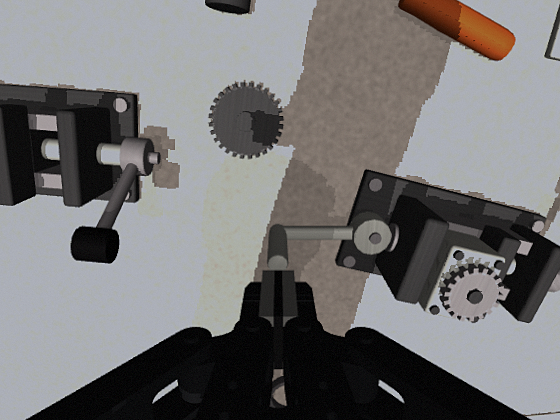

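```bash
python3 - <<'E'
from workcell import camera,bot
from scipy.spatial.transform import Rotation as R
import numpy as np
from h import cloud
o=bot.get_obs();c=camera("wrist")
T=np.eye(4);T[:3,:3]=R.from_euler('xyz',o['tcp_rot'],degrees=True).as_matrix();T[:3,3]=o['ee_pos']
W=cloud(c,T@c["mount"])
for p in((232,279),(240,279),(250,279),(285,279),(235,372)):print(p,W[p])
m=(W[...,2]>.094)&(W[...,2]<.106);m[:,340:]=0;m[:,:220]=0;print(m.sum(),W[m].mean(0),o['ee_pos'])
E
```

```text
(232, 279) [ 0.54500807 -0.04819032  0.05415794]
(240, 279) [ 0.54399775 -0.04828961  0.06942849]
(250, 279) [ 0.54455244 -0.0481372   0.09053865]
(285, 279) [ 0.58551559 -0.0416342   0.21743777]
(235, 372) [ 0.55215354 -0.12848024  0.04951966]
338 [ 0.5387224  -0.04642429  0.09893132] [ 0.57521708 -0.04306031  0.20156277]
```

```bash
python3 -m jog '{"turn":[[0,0,0],[0,0,0],[0,0,0],[0,0,0],[0,0,0],[0,0,0],[0,0,0],[0,0,0],[0,0,0],[0,0,0]],"delta_pos":[[0,0,-0.7],[0,0,-0.7],[0,0,-0.7],[0,0,-0.7],[0,0,0],[0,0,0],[0,0,0],[0,0,0],[0,0,0],[0,0,0]],"hand":[-1,-1,-1,-1,-1,-1,-1,-1,-1,-1]}'
python3 - <<'E'
import numpy as np
y0=np.radians(-6.2);piv=np.array([550.,-129.3])
for q in np.radians(np.arange(15,92,5)):
    a=q+y0;R=np.array([[np.cos(a),-np.sin(a)],[np.sin(a),np.cos(a)]])
    print(round(np.degrees(q)),round(np.degrees(a),1),piv+R@[19,85])
E
```

```text
time: 9.65
ee_pos: [0.5752, -0.0432, 0.0622]
tcp_rot: [180.0, -0.1, 8.3]
wrist_force: [-0.2, 0.0, -0.1]
opening: -0.0
15 8.8 [555.77254316 -42.39385669]
20 13.8 [548.17620742 -42.22145051]
25 18.8 [540.59375185 -42.71176468]
30 23.8 [533.0828835 -43.8610676]
35 28.8 [525.70076462 -45.66061239]
40 33.8 [518.5035776  -48.09670342]
45 38.8 [511.54609737 -51.15080056]
50 43.8 [504.88127455 -54.79966031]
55 48.8 [498.55983249 -59.01551262]
60 53.8 [492.62988115 -63.76627232]
65 58.8 [487.13655106 -69.01578326]
70 63.8 [482.12164978 -74.72409349]
75 68.8 [477.62334373 -80.84775932]
80 73.8 [473.67586773 -87.34017596]
85 78.8 [470.30926447 -94.15193219]
90 83.8 [ 467.54915582 -101.23118645]
```

```bash
python3 -m jog '{"turn":[[0,0,0],[0,0,0.625],[0,0,0.625],[0,0,0.625],[0,0,0.625],[0,0,0.625],[0,0,0.625],[0,0,0.625],[0,0,0.625],[0,0,0.625]],"delta_pos":[[-0.39,0.02,0],[-0.152,0.003,0],[-0.152,-0.01,0],[-0.15,-0.023,0],[-0.148,-0.036,0],[-0.144,-0.049,0],[-0.139,-0.061,0],[-0.133,-0.073,0],[-0.126,-0.084,0],[-0.119,-0.095,0]],"hand":[-1,-1,-1,-1,-1,-1,-1,-1,-1,-1]}'
python3 - <<'E'
from workcell import camera,bot
import cv2
o=bot.get_obs();print(o['ee_pos'],o['tcp_rot'],o['wrist_force'])
c=camera("scene"); cv2.imwrite("pics/s7.png",cv2.resize(c["frame"][100:240,140:320,::-1],None,fx=4,fy=4))
E
```

```text
time: 10.65
ee_pos: [0.492, -0.0629, 0.0616]
tcp_rot: [-180.0, -0.1, 53.5]
wrist_force: [1.6, 3.6, -1.0]
opening: -0.0003
[ 0.49203863 -0.06289764  0.06160098] [-1.79979034e+02 -8.82173363e-02  5.35456884e+01] [ 1.63491603  3.62143181 -1.0319168 ]
```

View pics/s7.png

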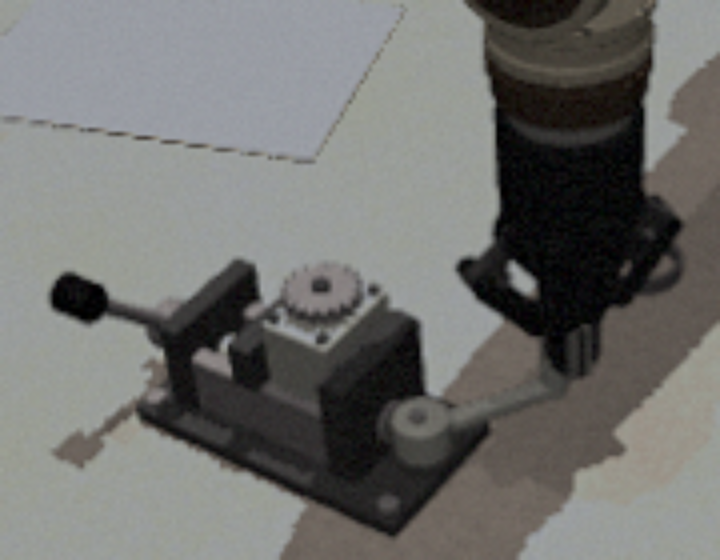

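```bash
python3 -m jog '{"turn":[[0,0,0.625],[0,0,0.625],[0,0,0.625],[0,0,0.625],[0,0,0.625],[0,0,0.3],[0,0,0],[0,0,0],[0,0,0],[0,0,0]],"delta_pos":[[-0.11,-0.105,0],[-0.1,-0.114,0],[-0.09,-0.122,0],[-0.079,-0.13,0],[-0.067,-0.136,0],[-0.03,-0.08,0],[0,0,0],[0,0,0],[0,0,0],[0,0,0]],"hand":[-1,-1,-1,-1,-1,-1,-1,-1,-1,-1]}'
python3 - <<'E'
from workcell import camera,bot
import cv2
o=bot.get_obs();print(o['ee_pos'],o['tcp_rot'],o['wrist_force'])
c=camera("scene"); cv2.imwrite("pics/s8.png",cv2.resize(c["frame"][100:240,140:320,::-1],None,fx=4,fy=4))
E
```

```text
time: 11.7
ee_pos: [0.4685, -0.0979, 0.0614]
tcp_rot: [180.0, 0.0, 80.6]
wrist_force: [0.2, 0.3, -0.2]
opening: 0.0002
[ 0.4685165  -0.0978606   0.06137083] [1.79984881e+02 1.27093324e-02 8.06434286e+01] [ 0.1859893   0.29706254 -0.16992083]
```

View pics/s8.png

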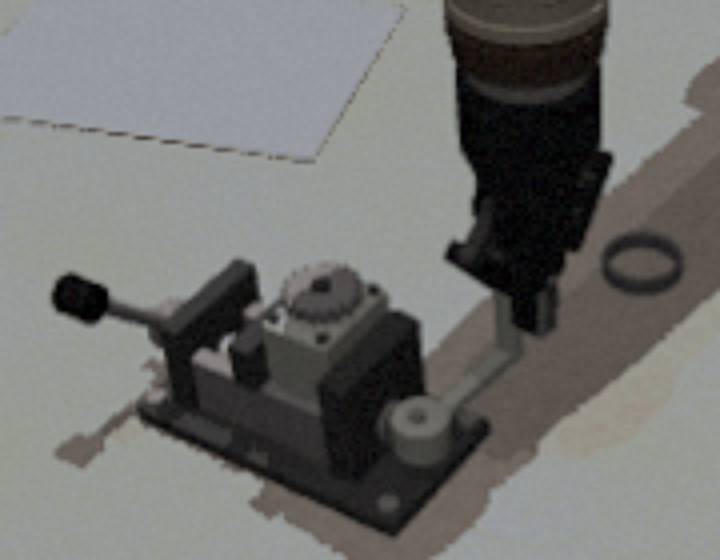

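```bash
python3 -m jog '{"turn":[[0,0,0.1],[0,0,0.1],[0,0,0.1],[0,0,0],[0,0,0],[0,0,0],[0,0,0],[0,0,0],[0,0,0],[0,0,0]],"delta_pos":[[0,-0.04,0],[0,-0.04,0],[0,-0.04,0],[0,0,0],[0,0,0],[0,0,0],[0,0,0],[0,0,0],[0,0,0],[0,0,0]],"hand":[-1,-1,-1,-1,-1,-1,-1,-1,-1,-1]}'
```

```text
time: 12.75
ee_pos: [0.4685, -0.104, 0.0614]
tcp_rot: [180.0, 0.0, 83.1]
wrist_force: [0.3, 0.4, -0.2]
opening: 0.0003
```

```bash
python3 -m jog '{"turn":[[0,0,0],[0,0,0],[0,0,0],[0,0,0],[0,0,0],[0,0,0],[0,0,0],[0,0,0],[0,0,0],[0,0,0]],"delta_pos":[[0,-0.02,0],[0,-0.02,0],[0,-0.02,0],[0,-0.02,0],[0,0,0],[0,0,0],[0,0,0],[0,0,0],[0,0,0],[0,0,0]],"hand":[-1,-1,-1,-1,-1,-1,-1,-1,-1,-1]}'
python3 - <<'E'
from workcell import camera,bot
import cv2,numpy as np
from scipy.spatial.transform import Rotation as R
from h import cloud
o=bot.get_obs();c=camera("wrist")
print(o['wrist_force'])
T=np.eye(4);T[:3,:3]=R.from_euler('xyz',o['tcp_rot'],degrees=True).as_matrix();T[:3,3]=o['ee_pos']
W=cloud(c,T@c["mount"]);np.save("pics/w9W.npy",W)
cv2.imwrite("pics/w9.png",c["frame"][:,:,::-1])
c=camera("scene"); cv2.imwrite("pics/s9.png",cv2.resize(c["frame"][100:240,140:320,::-1],None,fx=4,fy=4))
W=cloud(c);l=(W[...,:2]*1000-[541.3,-208.8])@np.array([[.9941,-.1083],[.1083,.9941]])
l=np.stack([(W[...,0]*1000-541.3)*.9941-(W[...,1]*1000+208.8)*.1083,(W[...,0]*1000-541.3)*.1083+(W[...,1]*1000+208.8)*.9941],-1)
z=W[...,2];m=(z>.04)&(z<.102)&(abs(l[...,0]+80)<25)&(l[...,1]>60)&(l[...,1]<91)
print(m.sum(),np.percentile(l[m],[2,50,98],axis=0))
E
```

```text
time: 13.75
ee_pos: [0.4684, -0.1048, 0.0614]
tcp_rot: [-180.0, -0.4, 83.2]
wrist_force: [-0.3, 22.0, 2.3]
opening: 0.0002
[-0.34314861 21.95543275  2.3269958 ]
88 [[-88.42583456  73.03417381]
 [-79.37361995  80.26086868]
 [-59.83026295  89.82247525]]
```

View pics/s9.png

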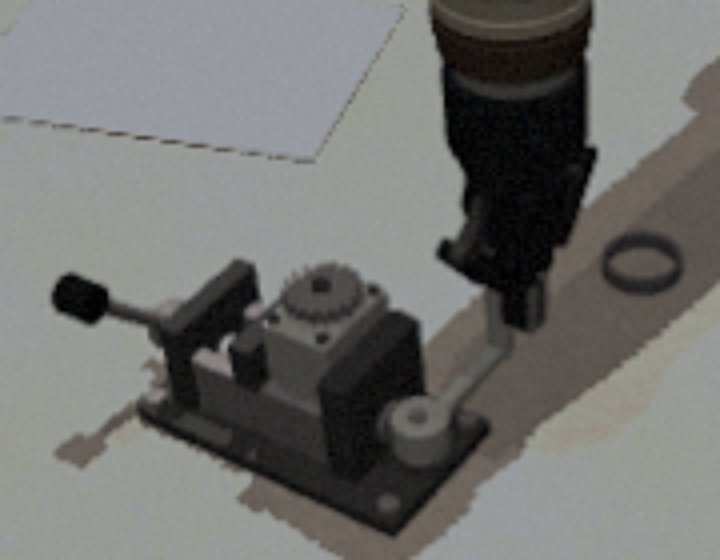

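View pics/w9.png

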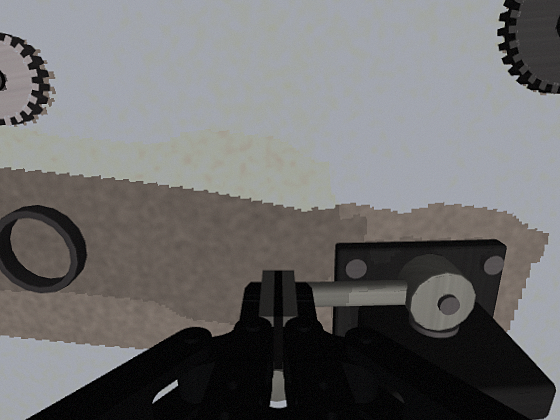

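```bash
python3 -m jog '{"turn":[[0,0,0],[0,0,0],[0,0,0],[0,0,0],[0,0,0],[0,0,0],[0,0,0],[0,0,0],[0,0,0],[0,0,0]],"delta_pos":[[0,0.3,0],[0,0.4,0],[0,0,0.6],[0,0,0.9],[0,0,0.9],[-0.8,0,0.4],[-0.8,0,0],[-0.4,0,0],[0,0,0],[0,0,0]],"hand":[-1,-1,-1,-1,-1,-1,-1,-1,-1,-1]}'
python3 - <<'E'
from workcell import camera,bot
import cv2,numpy as np
from h import cloud
for n in("scene","top"):
    c=camera(n)
    cv2.imwrite(f"pics/{n}10.png",cv2.resize(c["frame"][100:240,140:320,::-1] if n=="scene" else c["frame"][170:290,250:420,::-1],None,fx=4,fy=4))
    W=cloud(c)
    l=np.stack([(W[...,0]*1000-541.3)*.9941-(W[...,1]*1000+208.8)*.1083,(W[...,0]*1000-541.3)*.1083+(W[...,1]*1000+208.8)*.9941],-1)
    z=W[...,2]
    m=(z>.094)&(z<.104)&(abs(l[...,0]+85)<35)&(abs(l[...,1]-80)<40);print(n,"post",m.sum(),l[m].mean(0))
    m=(z>.085)&(z<.13)&(abs(l[...,0]-65)<35)&(abs(l[...,1]+105)<25);print(n,"knob",m.sum(),l[m].min(0),l[m].max(0),z[m].max())
print(bot.get_obs()['wrist_force'])
E
```

```text
time: 14.85
ee_pos: [0.3687, -0.0732, 0.2017]
tcp_rot: [179.9, 0.0, 83.1]
wrist_force: [0.3, 0.6, -0.4]
opening: -0.0002
scene post 35 [-84.3682483   79.46352827]
scene knob 140 [  43.9585476  -110.07449027] [ 79.4281739  -86.08668753] 0.1178832376348824
top post 46 [-85.43820516  79.36693847]
top knob 177 [  39.82300741 -111.11002361] [ 79.06513763 -86.12392768] 0.12389667294968554
[-5.47368566e-05 -8.07584040e-01  3.74862431e-02]
```

View pics/scene10.png

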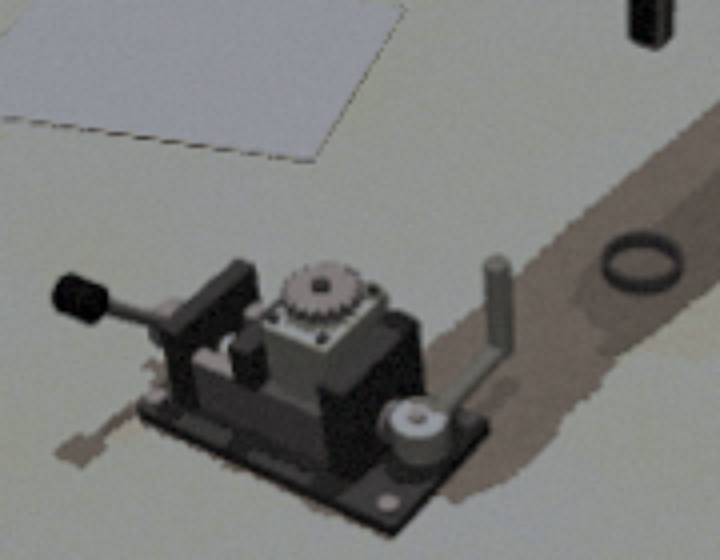

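View pics/top10.png

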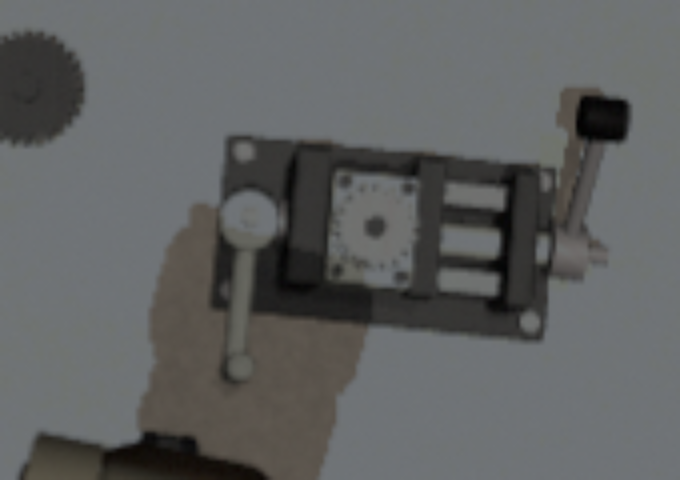

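Both cameras put the post at (-85, 79), so the lever is at about 1.57 rad. The knob's far edge is at x ≈ 79, so the nut is at about 1.5 rad. The robot is clear of everything.

```bash
python3 -c "
from workcell import ticket
print(ticket.job_done())"
```

```text
the job is handed in; nothing more can be done
None
```

The housing should now be clamped, and I handed the job in at about 15 s of the 59 s allowed. I couldn't measure the clamping force on the housing itself, and the hand-in gives no verdict.

- **Nut handle:** With the gripper shut, I pushed the knob over until it came up firm (about 25 N at the wrist), with the lever still open. The last pictures put the knob's centre at clamp x of about 67 mm against 65 mm at the stop, so it is at about 1.5 rad.
- **Cam lever:** I then pushed the lever round its arc until it came up firm (about 22 N). After I backed off, both fixed cameras put its post at (-84 to -85, 79) mm against (-85, 80) mm when fully shut, so it is at about 1.57 rad and stayed there.
- **Housing:** The pictures show it seated between the jaws with no visible gap.
- **Robot and empty clamp:** The arm ended clear of everything, with less than 1 N at the wrist. It was never sent near the empty clamp.

My first fit of the base plate was about 3.5 mm off along the clamp. I corrected it from the jaw, knob and post positions before moving.

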